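# Let the ratchet vise back two teeth

### The arm

A 6-joint arm with a two-finger parallel gripper is mounted at the origin on the work surface. World frame = base frame: x ahead of the robot, y to its left, z up, the work surface at z = 0. Lengths are in m, angles in rad, forces in N, time in s.
With the tool pointing down it reaches from about 0.425 to 0.95 m from the base axis. Payload 3.5 kg.
Tool frame: the origin (TCP) lies at the very end of the fingers, on their centre line; the grasp point (between the pads) lies 19 mm behind it; y points along the fingers, z is the direction in which the jaws open and shut, and the axes are right-handed (so a half turn about y gives the same grasp; the last joint's range is limited). The gripper opens to 85 mm and grips with 20 to 120 N. Pads are 22 mm wide; open, the fingers measure 114 mm over their backs; the gripper's body (76 mm by 85 mm) begins 54 mm behind the grasp point. The pads swing forward as they close: fully open they stand 13 mm farther back than shut.
Start: joints at [1.117, 0.286, 1.577, -0, 1.279, -0.15], TCP at [0.202, 0.644, 0.231] pointing down, gripper open.
Joint ranges: [-2.77, 2.77], [-0.9, 2.22], [0.21, 2.48], [-1.53, 4.67], [0.24, 2.81], [-2.84, 2.84]. Speed limits (rad/s): [2.79, 2.79, 3.14, 3.14, 3.14, 3.14].

### API

Orientations are given as a rotation vector (axis times angle).
In Python, from station import r gives the robot as it stands. The module is installed in compiled form; this text tells all that it offers.
- The arm moves only by the tool servo_tool, never from a script. Its argument "deltas" is a list of rows, each a list of 7 numbers: the shift along the tool's x, y, z in cm, then the turn, a rotation vector about the tool's x, y, z in degrees, then the finger opening in cm, from 0 to 8.54. In form: [[dx, dy, dz, ax, ay, az, claw], ...]. A call has 1 to 20 rows; each row is the pose to reach, as a shift and turn from the pose commanded when the call began, along the tool's axes at that moment; what a row does not reach only later rows make up. A row lasts 1/8 s, in which the tool goes at most 62.5 mm and 10.7 degrees, less where a joint would pass 70% of its speed; a pose out of reach is approached as far as the arm can. A call with a gripper value outside its range is refused whole. The fingers move at their own pace and stop on an object; "squeeze" is the grip in N (left out, the last holds). Time passes only in rows, so rows that repeat a pose let the fingers close. It gives the time, the measured TCP pose, the force and the opening at its end, in the units of the state.
- r.get_obs(): the state, without advancing time (a new reading comes with each control period).
- r.snapshot(name): name is "scene" or "side" or "wrist"; returns (picture, depth): 480x640x3 uint8, red, green, blue; 480x640 float32, m along the optical axis (not along the pixel's ray), 0 where there is no reading.
- r.get_calibration(name): a dict with "camera_matrix" (3x3 intrinsics, pixels), "origin" and "rotation" of the camera in the world. Camera axes: x right, y down, z forward; pixel columns grow to the right and rows downward; lengths in m; the calibration is good to about 2 mm. A picture is of the moment at which its call begins: read the wrist's pose just before it. get_calibration takes no time and is no camera call; for the wrist camera it gives the pose at the moment of the call.
- r.sign_off(): hands the job in, once; it reports no verdict.
The state is a dict: "clock": time; "q": joint angles; "dq": joint speeds; "joint_torque": joint torques, N m; "tcp_pos": TCP position; "eef_rot": TCP orientation; "force": force on the tool from outside, world axes, zero at the start; "wrist_torque": the same for the moment, N m; "width": opening from 0.0 (shut) to 1.0 (fully open).
Only numpy, scipy, OpenCV 4.12 (cv2) and the standard library are available. Lean on these libraries where they do the work, as an engineer would, in place of code of your own. Each camera call takes 0.05 s, during which the arm holds its last target. There are 200 camera calls.

### The job

The jaw of the ratchet vise must be opened two teeth wider for the next casting: lift the pawl and throw it right over onto its back rest, then use the crank to turn the wheel backward (counter-clockwise seen from above), and drop the pawl back in so that it locks the wheel exactly two teeth further back. Once it is in, push the crank backward gently but firmly (about 10 N, for half a second) so that the tooth bears hard against the pawl, then let go. Never force the wheel or the pawl against each other (they spoil at 25 N), and leave the casting in the vise, the pitch block, the hammer and the punches where they are.

Things in the scene. Friction and masses are not known exactly. Their poses are not given: they have to be found in the camera images.
- vise: Bench ratchet vise, bolted down; grey base plate 320 x 220 x 15 mm. Origin on the table under the wheel's axis, z up; the jaws and casting lie to its +x, the pawl bracket to its +y, the crank swings on its -y side. Nothing of it stands higher than 110 mm (125 mm as the pawl swings over).
- wheel_axis (a point): Point on the wheel's upright axis, 34 mm above the table, level with the top of its steel disc (144 mm across). On the disc stands a ring of 8 saw teeth 45 degrees (0.785 rad) apart, 50 to 70 mm from the axis, 14 mm high (one tooth opens the jaw 11 mm); each has an upright face, looking counter-clockwise, and a long ramp on its other side.
- wheel (a joint): Turn of wheel and crank, rad, positive = backward = counter-clockwise from above. A tooth's upright face bears on the seated pawl near 0, 0.785 and 1.571 (two teeth back, wanted), but up to 0.15 either way, as the toothed ring sits off on its hub, differently each time and not shown here: feel for it. Starts near -0.17. Dry friction (0.22 N m, 2.6 N at the crank grip) keeps it where left.
- crank_grip (a point): Middle of the crank's handle: an upright wooden peg, 16 mm diameter, from 60 mm (crank arm below it) to 110 mm above the table, fixed to the wheel 85 mm from its axis; this point is 88 mm above the table. At wheel = 0 it lies in direction -135 degrees of the vise's frame, at wheel = 1.571 in direction -45 degrees.
- pawl_hinge (a point): Middle of the pawl's hinge pin, 105 mm from the wheel's axis along the vise's +y, 56 mm above the table. The pin lies along the vise's x axis. The bracket round it is 32 mm wide (x), 30 mm deep (y) and 65 mm high.
- pawl_knob (a point): Centre of the black ball (20 mm diameter) on the pawl's 8 mm stem. Pawl down: 45 mm from the hinge towards the wheel and 40 mm above it (96 mm above the table); it swings about the pin on a radius of 60 mm. The pawl's square tooth under it is 10 mm wide, 40 to 56 mm from the pin, its end 38 mm above the table.
- pawl (a joint): Swing of the pawl on its hinge, rad: 0 = down, its tooth fully in a gap of the wheel; grows as the knob is lifted up and over, away from the wheel; 1.9 = on its back rest, where it stays. Balances at 1.2: from below that it falls by its own weight (0.16 kg) onto the wheel; resting on a tooth (up to 0.25) it drops into the gap as the wheel turns backward. Above 0.3 it is clear of all teeth.
- casting_mid (a point): Middle of the plinth (54 x 60 x 20 mm) of the small cast animal that stands loose between the jaws, 170 mm from the wheel's axis along the vise's +x; about 75 mm tall in all. To be left there.
- block: Bystander: dark pitch block 200 x 130 x 47 mm with small castings on it, on the table to the right. Origin under its centre.
- hammer: Bystander: small hammer, 240 mm long, lying on the table to the left. Origin under its middle.
- punches: Bystander: copper cup, 76 mm wide and 75 mm high, with steel punches standing in it to about 125 mm, on the table to the left. Origin under its centre.

How it is judged:
By the outcome, as a careful person would: the job done as asked, in the order asked, and still so for the second after the job is handed in, with the robot touching nothing.
It also fails if it takes over 72 s, if anything falls off the work surface, if the arm or the gripper's body presses on something with over 40 N, if the wrist force passes 120 N, or if a joint passes its speed limit or range.

## Working session

There is one attempt and no reset: what is moved stays moved. The work goes in short steps, Python scripts to look and compute and a tool call to move; the robot and the scene stay as the last step left them, time stands still between calls to the robot, and variables do not carry over. Pictures are saved under pics/ and viewed, about 8 in all and at most 12, crops included, and the job is handed in when it is done.

Besides the shell and the picture viewer there is one more tool, called after "Request:" as name(argument=value, ...), one argument or row to a line, values as JSON. servo_tool: Moves the arm, as the interface text tells. Its arguments: {"type":"object","properties":{"deltas":{"type":"array"},"squeeze":{"type":"number"}},"required":["deltas"]}

```bash
mkdir -p pics; cat > h.py <<'E'
import numpy as np,cv2
from scipy.spatial.transform import Rotation as R
from station import r
def snap(n,f):
    c=r.get_calibration(n);p,d=r.snapshot(n);cv2.imwrite('pics/%s.png'%f,p[:,:,::-1]);np.savez('pics/%s.npz'%f,p=p,d=d,K=c["camera_matrix"],o=c["origin"],R=c["rotation"]);return p,d,c
def cloud(f):
    z=np.load('pics/%s.npz'%f);d=z['d'];K=z['K'];v,u=np.mgrid[:480,:640]
    X=np.stack([(u-K[0,2])/K[0,0]*d,(v-K[1,2])/K[1,1]*d,d],-1)
    P=X@z['R'].T+z['o'];P[d==0]=np.nan;return P,z['p']
def st():
    o=r.get_obs();print(o['clock'],'tcp',np.round(o['tcp_pos'],4),'F',np.round(o['force'],1),'w',round(o['width'],3),'q',np.round(o['q'],2));print(np.round(R.from_rotvec(o['eef_rot']).as_matrix(),3));return o
E
python3 - <<'E'
from h import *
st()
for n in('scene','side'):
    p,d,c=snap(n,n+'0');print(n,np.round(c['origin'],3),np.round(c['rotation'],2).tolist())
E
```

```text
0.0 tcp [0.2016 0.6435 0.2299] F [ 0.4 -0.9  0.7] w 0.999 q [ 1.12  0.29  1.58  0.    1.28 -0.15]
[[ 0.954 -0.001  0.299]
 [-0.299 -0.002  0.954]
 [-0.    -1.    -0.002]]
scene [1.326 0.248 1.039] [-1.58, -2.12, 0.77]
side [-0.031 -1.103  1.098] [-2.19, 0.54, -0.26]
```

```bash
sed -i "s/z\['R'\].T/R.from_rotvec(z['R']).as_matrix().T/" h.py; python3 - <<'E'
import cv2,numpy as np
cv2.imwrite('pics/v0.png',cv2.imread('pics/scene0.png'))
E
```

```text
(no output)
```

View pics/scene0.png

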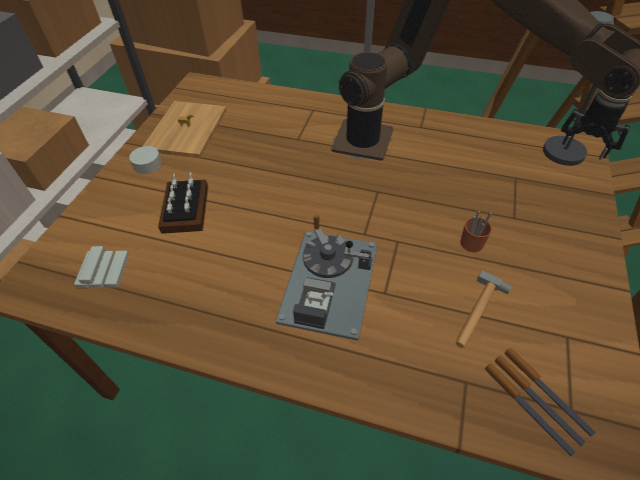

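View pics/side0.png

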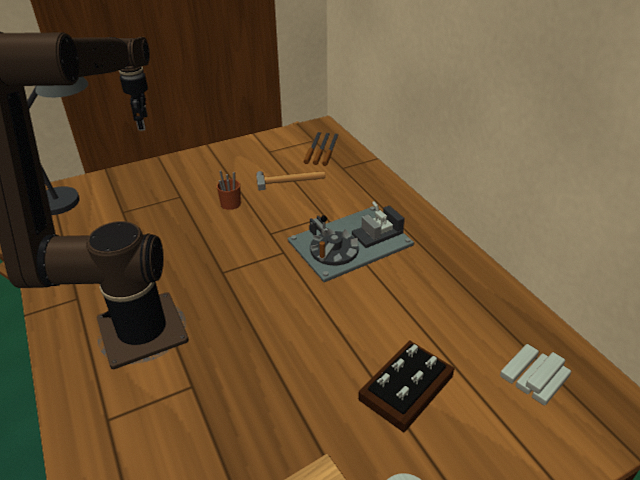

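Scene: wheel hub ~(327,250), crank peg ~(318,222), black knob ~(349,244), bracket ~(365,260), casting ~(318,298). Side view agrees. Measuring from the depth.

```bash
python3 - <<'E'
from h import *
for f in('scene0','side0'):
    P,p=cloud(f);h=P[...,2]
    # plate top: z~15mm, greyish (not wood)
    c=p.astype(int);grey=(c[...,0]-c[...,2]<15)
    roi=np.zeros_like(grey)
    if f=='scene0': roi[225:340,270:385]=1
    else: roi[195:285,280:420]=1
    m=roi&grey&(abs(h-.015)<.006)
    rect=cv2.minAreaRect((P[m][:,:2]*1000).astype(np.float32));print(f,'plate',rect,cv2.boxPoints(rect).round(0).tolist(), m.sum())
    m2=roi&(h>.028)&(h<.125);q=P[m2]
    # disc tops
    m3=roi&grey&(abs(h-.034)<.005);print('disc',m3.sum(),P[m3].mean(0).round(3))
    # peg: brown pixels with height
    wood=roi&(~grey)&(h>.05)&(h<.13);print('peg',wood.sum(),np.median(P[wood],0).round(4),P[wood].max(0).round(3))
    k=roi&(c.max(-1)<45)&(h>.08)&(h<.115);print('knob',k.sum(),P[k].mean(0).round(4),P[k].max(0).round(3))
E
```

```text
scene0 plate ((645.40087890625, 54.946434020996094), (321.8688049316406, 219.1083221435547), 3.6201961040496826) [[478.0, 154.0], [492.0, -65.0], [813.0, -44.0], [799.0, 174.0]] 3983
disc 1215 [0.608 0.035 0.034]
peg 33 [ 0.515  -0.0161  0.0698] [0.744 0.086 0.104]
knob 35 [0.5765 0.0908 0.1024] [0.582 0.099 0.111]
side0 plate ((642.4426879882812, 52.517486572265625), (318.76995849609375, 226.3146514892578), 3.57222318649292) [[476.0, 156.0], [490.0, -70.0], [809.0, -50.0], [794.0, 175.0]] 2330
disc 900 [0.611 0.023 0.033]
peg 167 [5.56e-01 2.00e-04 8.21e-02] [0.804 0.15  0.112]
knob 30 [0.5681 0.0828 0.0986] [0.578 0.099 0.105]
```

Request:
servo_tool(
  deltas=[
    [52.9, -9, -45.7, 0, 69, 0, 5],
    [52.9, -9, -45.7, 0, 69, 0, 5],
    [52.9, -9, -45.7, 0, 69, 0, 5],
    [52.9, -9, -45.7, 0, 69, 0, 5],
    [52.9, -9, -45.7, 0, 69, 0, 5],
    [52.9, -9, -45.7, 0, 69, 0, 5],
    [52.9, -9, -45.7, 0, 69, 0, 5],
    [52.9, -9, -45.7, 0, 69, 0, 5],
    [52.9, -9, -45.7, 0, 69, 0, 5],
    [52.9, -9, -45.7, 0, 69, 0, 5],
    [52.9, -9, -45.7, 0, 69, 0, 5],
    [52.9, -9, -45.7, 0, 69, 0, 5],
    [52.9, -9, -45.7, 0, 69, 0, 5],
    [52.9, -9, -45.7, 0, 69, 0, 5],
  ],
)

```text
clock: 1.85
tcp_pos: [0.5691, 0.0511, 0.3208]
eef_rot: [-1.239, 1.163, -1.161]
force: [-1.0, 0.5, 0.1]
width: 0.585
```

```bash
python3 - <<'E'
from h import *
st();snap('wrist','w1')
E
```

```text
1.85 tcp [0.5691 0.0511 0.3208] F [-1.   0.5  0.1] w 0.585 q [-0.09  0.    1.73  0.    1.41 -0.15]
[[ 0.064 -0.001  0.998]
 [-0.998  0.001  0.064]
 [-0.001 -1.    -0.001]]
```

View pics/w1.png

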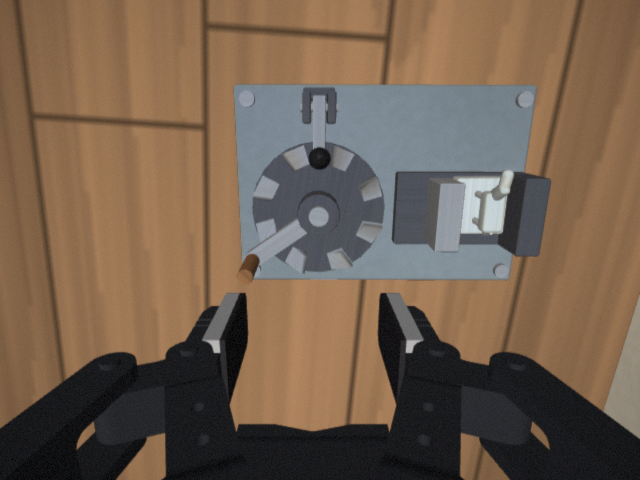

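Wrist view: hub (318,216), knob (319,158), bracket (319,105), peg (248,268), disc r≈65 px; pawl seated. The image is nearly aligned with the vise.

```bash
python3 - <<'E'
from h import *
P,p=cloud('w1');h=P[...,2];c=p.astype(int)
z=np.load('pics/w1.npz');K=z['K'];Rm=R.from_rotvec(z['R']).as_matrix();o=z['o'];print('cam',o.round(3))
def atz(u,v,zz):
    d=Rm@np.array([(u-K[0,2])/K[0,0],(v-K[1,2])/K[1,1],1]);return o+d*(zz-o[2])/d[2]
V,U=np.mgrid[:480,:640]
m=(abs(h-.034)<.004)&(abs(U-318)<75)&(abs(V-207)<75)
pts=(P[m][:,:2]*1e4).astype(np.int32)
print('disc circle',[np.array(x)/1e4 for x in cv2.minEnclosingCircle(pts.astype(np.float32))],m.sum())
m=(abs(h-.015)<.004)&(V<300)&(abs(c[...,0]-c[...,2])<60)
print('plate',cv2.minAreaRect((P[m][:,:2]*1000).astype(np.float32)))
k=(c.max(-1)<40)&(abs(U-319)<14)&(abs(V-158)<14);print('knob px',U[k].mean(),V[k].mean(),k.sum(),'top',np.nanmax(h[k]),atz(U[k].mean(),V[k].mean(),.096))
b=(c[...,0]-c[...,2]>40)&(h>.1)&(h<.12)&(abs(U-245)<25)&(V>245)&(V<290);print('peg top',b.sum(),np.nanmean(P[b],0),U[b].mean(),V[b].mean())
print('hub',atz(318,216,np.nanmedian(h[212:220,314:322])),np.nanmedian(h[212:220,314:322]))
E
```

```text
cam [0.564 0.122 0.463]
disc circle [array([0.57533892, 0.03306298]), np.float64(0.07199900512695312)] 8360
plate ((644.015625, 57.206459045410156), (319.3125, 219.33828735351562), 3.472994327545166)
knob px 319.26268656716417 158.30746268656716 335 top 0.10669735265805114 [0.57206588 0.09273438 0.096     ]
peg top 237 [ 0.50925781 -0.01852523  0.10880122] 244.70886075949366 275.24050632911394
hub [0.57527414 0.03357484 0.06804516] 0.06804515856057261
```

Request:
servo_tool(
  deltas=[
    [-4.15, 4, 0.53, 0, 0, 0, 5],
    [-4.15, 10, 0.53, 0, 0, 0, 5],
    [-4.15, 16, 0.53, 0, 0, 0, 5],
    [-4.15, 21, 0.53, 0, 0, 0, 5],
    [-4.15, 24.4, 0.53, 0, 0, 0, 5],
    [-4.15, 24.4, 0.53, 0, 0, 0, 4],
    [-4.15, 24.4, 0.53, 0, 0, 0, 3],
    [-4.15, 24.4, 0.53, 0, 0, 0, 2.4],
    [-4.15, 24.4, 0.53, 0, 0, 0, 1.7],
    [-4.15, 24.4, 0.53, 0, 0, 0, 1.7],
    [-4.15, 24.4, 0.53, 0, 0, 0, 1.7],
  ],
  squeeze=20,
)

```text
clock: 3.28
tcp_pos: [0.5723, 0.0917, 0.0798]
eef_rot: [-1.239, 1.164, -1.162]
force: [-5.8, -0.3, 6.4]
width: 0.214
```

```bash
python3 - <<'E'
from h import *
st();snap('wrist','w2')
E
```

```text
3.275 tcp [0.5723 0.0917 0.0798] F [-5.8 -0.3  6.4] w 0.214 q [-0.02  0.25  1.92  0.    0.97 -0.08]
[[ 0.063 -0.001  0.998]
 [-0.998  0.     0.063]
 [-0.    -1.    -0.001]]
```

View pics/w2.png

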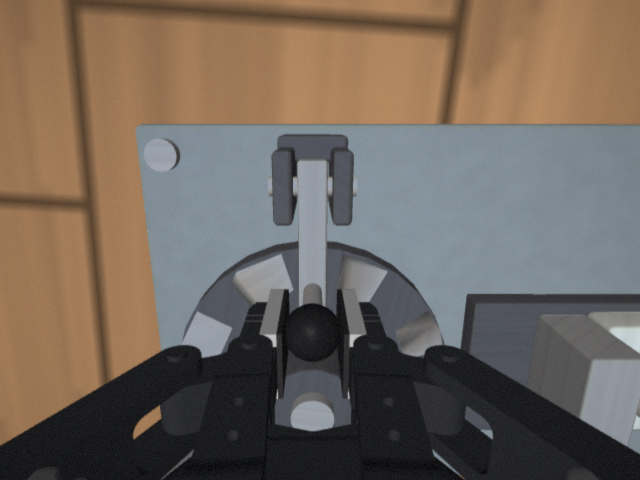

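Ball held centred between pads at (315,330). Now swing it over.

Request:
servo_tool(
  deltas=[
    [-0.37, -0.37, 0, 0, 0, 0, 1.7],
    [-0.76, -0.72, 0, 0, 0, 0, 1.7],
    [-1.64, -1.3, 0, 0, 0, 0, 1.7],
    [-2.6, -1.71, 0, 0, 0, 0, 1.7],
    [-3.62, -1.96, 0, 0, 0, 0, 1.7],
    [-4.67, -2.02, 0, 0, 0, 0, 1.7],
    [-5.71, -1.9, 0, 0, 0, 0, 1.7],
    [-6.72, -1.6, 0, 0, 0, 0, 1.7],
    [-7.65, -1.13, 0, 0, 0, 0, 1.7],
    [-8.5, -0.5, 0, 0, 0, 0, 1.7],
    [-9.08, 0.1, 0, 0, 0, 0, 1.7],
    [-9.58, 0.7, 0, 0, 0, 0, 1.7],
    [-9.58, 0.7, 0, 0, 0, 0, 1.7],
  ],
)

```text
clock: 4.95
tcp_pos: [0.5663, 0.1892, 0.0708]
eef_rot: [-1.236, 1.164, -1.161]
force: [-5.2, 3.2, 3.8]
width: 0.213
```

```bash
python3 - <<'E'
from h import *
st();snap('wrist','w3')
E
```

```text
4.95 tcp [0.5663 0.1892 0.0708] F [-5.2  3.2  3.8] w 0.213 q [0.15 0.3  1.88 0.   0.96 0.09]
[[ 0.063 -0.     0.998]
 [-0.998  0.003  0.063]
 [-0.003 -1.    -0.   ]]
```

View pics/w3.png

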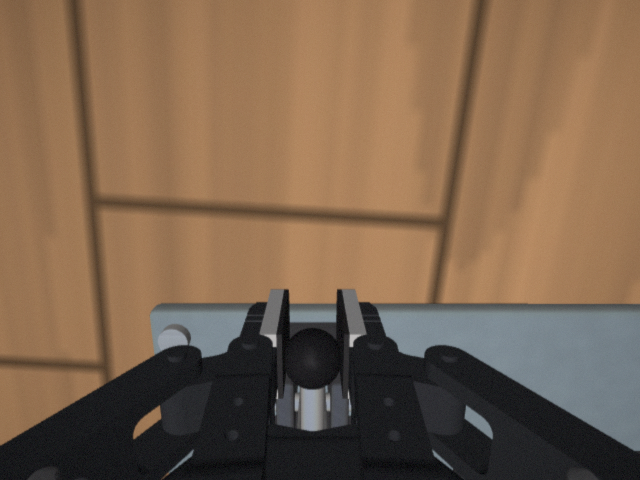

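Pawl is over on its back side (ball (313,357), stem toward the bracket). Release, go to the crank peg, grip it tangentially.

Request:
servo_tool(
  deltas=[
    [0, 0, 0, 0, 0, 0, 3],
    [0, 0, 0, 0, 0, 0, 4],
    [0, 0, 0, 0, 0, 0, 5],
    [0, -5, 0, 0, 0, 0, 5],
    [0, -9, 0, 0, 0, 0, 5],
    [6, -9, -2, 0, 10, 0, 5],
    [12, -9, -4, 0, 20, 0, 5],
    [18, -9, -6, 0, 30, 0, 5],
    [20.4, -9, -7.05, 0, 40, 0, 5],
    [20.4, -9, -7.05, 0, 50, 0, 5],
    [20.4, -9, -7.05, 0, 55.6, 0, 5],
    [20.4, -6, -7.05, 0, 55.6, 0, 5],
    [20.4, -3, -7.05, 0, 55.6, 0, 5],
    [20.4, -0.2, -7.05, 0, 55.6, 0, 5],
    [20.4, -0.2, -7.05, 0, 55.6, 0, 4],
  ],
)

```text
clock: 6.88
tcp_pos: [0.5072, -0.0206, 0.0701]
eef_rot: [-0.638, 1.844, -1.838]
force: [-0.1, 0.5, -0.2]
width: 0.469
```

```bash
python3 - <<'E'
from h import *
st();snap('wrist','w4')
E
```

```text
6.875 tcp [ 0.5072 -0.0206  0.0701] F [-0.1  0.5 -0.2] w 0.469 q [-0.24  0.12  2.09 -0.    0.93  0.67]
[[-0.788 -0.005  0.615]
 [-0.615  0.001 -0.788]
 [ 0.003 -1.    -0.004]]
```

View pics/w4.png

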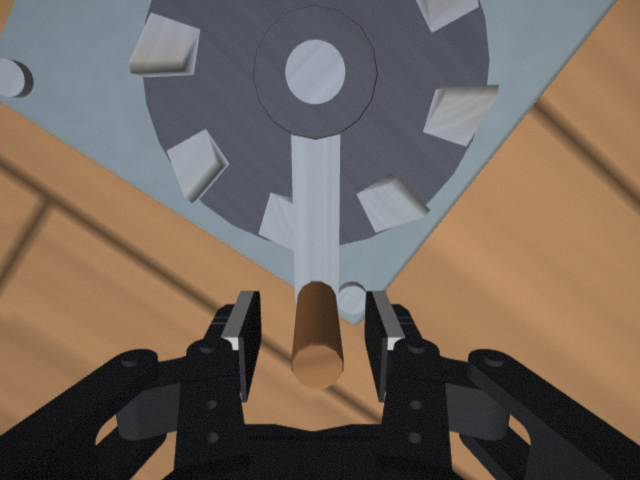

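Peg sits centred between the pads at (318,340), arm radial. Close and turn ~85° backward.

Request:
servo_tool(
  deltas=[
    [0, 0, 0, 0, 0, 0, 3],
    [0, 0, 0, 0, 0, 0, 2],
    [0, 0, 0, 0, 0, 0, 1.2],
    [0, 0, 0, 0, 0, 0, 1.2],
    [-0.02, 0, 0.59, 0, -4, 0, 1.2],
    [-0.08, 0, 1.18, 0, -8, 0, 1.2],
    [-0.33, 0, 2.34, 0, -16, 0, 1.2],
    [-0.73, 0, 3.46, 0, -24, 0, 1.2],
    [-1.29, 0, 4.5, 0, -32, 0, 1.2],
    [-1.99, 0, 5.46, 0, -40, 0, 1.2],
    [-2.81, 0, 6.32, 0, -48, 0, 1.2],
    [-3.75, 0, 7.05, 0, -56, 0, 1.2],
    [-4.77, 0, 7.64, 0, -64, 0, 1.2],
    [-5.87, 0, 8.08, 0, -72, 0, 1.2],
    [-7.02, 0, 8.37, 0, -80, 0, 1.2],
    [-7.7, 0, 8.46, 0, -84.8, 0, 1.2],
    [-7.7, 0, 8.46, 0, -84.8, 0, 1.2],
  ],
)

```text
clock: 9.05
tcp_pos: [0.6227, -0.0385, 0.0738]
eef_rot: [-1.424, 0.778, -0.777]
force: [-0.9, 5.1, 6.2]
width: 0.178
```

```bash
cat >> h.py <<'E'
def wh(o):
    v=o['tcp_pos'][:2]-np.array([.5753,.0331]);a=np.arctan2(v[1],v[0])-np.radians(3.55)
    t=np.array([-v[1],v[0]])/np.hypot(*v);print('r',np.hypot(*v).round(4),'wheel',(a+np.radians(135)).round(3),'Ft',(o['force'][:2]@t).round(2),'Fr',(o['force'][:2]@v/np.hypot(*v)).round(2))
E
python3 - <<'E'
from h import *
wh(st())
snap('wrist','w5')
E
```

```text
9.05 tcp [ 0.6227 -0.0385  0.0738] F [-0.9  5.1  6.2] w 0.178 q [-0.23  0.35  1.81  0.    0.98 -0.8 ]
[[ 0.542  0.001  0.84 ]
 [-0.84   0.003  0.542]
 [-0.001 -1.     0.002]]
r 0.0859 wheel 1.308 Ft 2.12 Fr -4.75
```

View pics/w5.png

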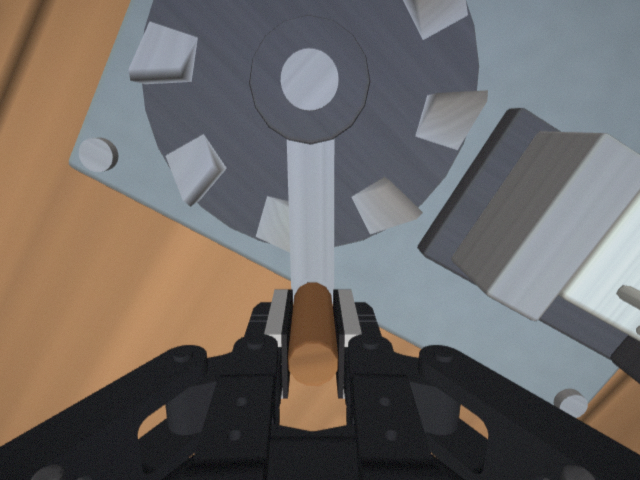

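Wheel ≈1.31, peg well held at (313,330). Release and return to the pawl knob.

Request:
servo_tool(
  deltas=[
    [0, 0, 0, 0, 0, 0, 2.5],
    [0, 0, 0, 0, 0, 0, 4],
    [0, 0, 0, 0, 0, 0, 5],
    [0, -4.5, 0, 0, 0, 0, 5],
    [0, -9, 0, 0, 0, 0, 5],
    [-5.5, -9, 1.9, 0, 10, 0, 5],
    [-11, -9, 3.8, 0, 20, 0, 5],
    [-16.5, -9, 5.7, 0, 29.2, 0, 5],
    [-22.3, -9, 7.6, 0, 29.2, 0, 5],
    [-22.3, -8, 7.6, 0, 29.2, 0, 5],
    [-22.3, -4, 7.6, 0, 29.2, 0, 5],
    [-22.3, 0.1, 7.6, 0, 29.2, 0, 5],
    [-22.3, 0.1, 7.6, 0, 29.2, 0, 4],
    [-22.3, 0.1, 7.6, 0, 29.2, 0, 3],
    [-22.3, 0.1, 7.6, 0, 29.2, 0, 2],
    [-22.3, 0.1, 7.6, 0, 29.2, 0, 1.7],
    [-22.3, 0.1, 7.6, 0, 29.2, 0, 1.7],
    [-22.3, 0.1, 7.6, 0, 29.2, 0, 1.7],
  ],
)

```text
clock: 11.35
tcp_pos: [0.5663, 0.1882, 0.0735]
eef_rot: [-1.236, 1.16, -1.165]
force: [-1.7, -2.8, 6.3]
width: 0.213
```

```bash
python3 - <<'E'
from h import *
st()
snap('wrist','w6')
E
```

```text
11.35 tcp [0.5663 0.1882 0.0735] F [-1.7 -2.8  6.3] w 0.213 q [ 0.15  0.29  1.88 -0.    0.96  0.09]
[[ 0.063  0.003  0.998]
 [-0.998 -0.     0.063]
 [ 0.001 -1.     0.003]]
```

View pics/w6.png

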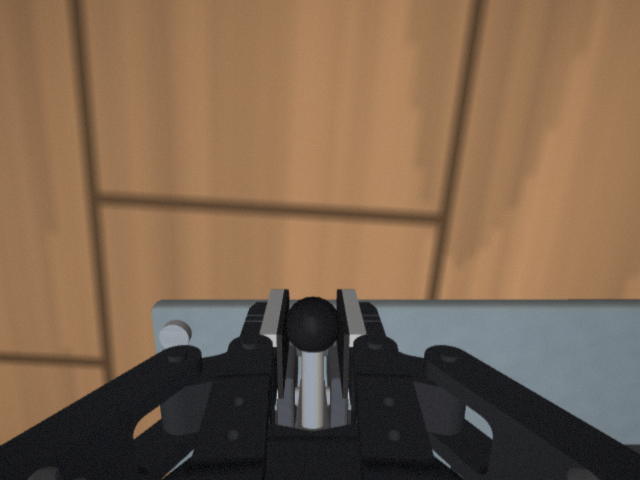

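Ball (313,323) on back rest, held. Swing it back, stopping at about 14° above seated.

Request:
servo_tool(
  deltas=[
    [0.25, -0.4, 0, 0, 0, 0, 1.7],
    [0.52, -0.78, 0, 0, 0, 0, 1.7],
    [1.24, -1.54, 0, 0, 0, 0, 1.7],
    [2.09, -2.17, 0, 0, 0, 0, 1.7],
    [3.02, -2.64, 0, 0, 0, 0, 1.7],
    [4.03, -2.94, 0, 0, 0, 0, 1.7],
    [5.07, -3.06, 0, 0, 0, 0, 1.7],
    [6.12, -3.0, 0, 0, 0, 0, 1.7],
    [7.14, -2.75, 0, 0, 0, 0, 1.7],
    [8.1, -2.34, 0, 0, 0, 0, 1.7],
    [8.64, -2.0, 0, 0, 0, 0, 1.7],
    [8.64, -2.0, 0, 0, 0, 0, 1.7],
  ],
)

```text
clock: 12.9
tcp_pos: [0.5715, 0.1003, 0.092]
eef_rot: [-1.238, 1.16, -1.166]
force: [4.1, -2.5, 4.5]
width: 0.214
```

```bash
python3 - <<'E'
from h import *
st()
snap('wrist','w7')
E
```

```text
12.9 tcp [0.5715 0.1003 0.092 ] F [ 4.1 -2.5  4.5] w 0.214 q [-0.    0.23  1.91 -0.    0.99 -0.06]
[[ 0.062  0.002  0.998]
 [-0.998 -0.002  0.062]
 [ 0.003 -1.     0.002]]
```

View pics/w7.png

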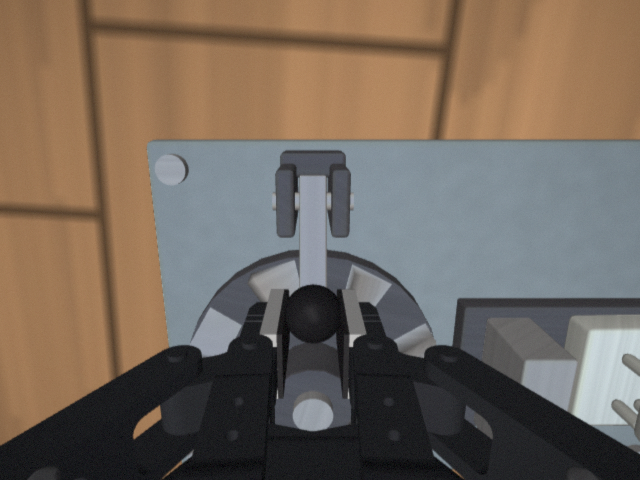

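Ball (313,313) above the gap; teeth at (275,280) and (368,285), so the pawl comes down between them. Lower and let go.

Request:
servo_tool(
  deltas=[
    [0.3, 0.2, 0, 0, 0, 0, 1.7],
    [0.55, 0.4, 0, 0, 0, 0, 1.7],
    [0.8, 0.6, 0, 0, 0, 0, 1.7],
    [0.95, 0.75, 0, 0, 0, 0, 1.7],
    [0.95, 0.75, 0, 0, 0, 0, 1.7],
  ],
)

```text
clock: 13.58
tcp_pos: [0.572, 0.0911, 0.0843]
eef_rot: [-1.238, 1.16, -1.166]
force: [6.1, -2.4, 2.8]
width: 0.214
```

Request:
servo_tool(
  deltas=[
    [0, 0, 0, 0, 0, 0, 2.4],
    [0, 0, 0, 0, 0, 0, 4],
    [0, 0, 0, 0, 0, 0, 5],
    [0, -4, 0, 0, 0, 0, 5],
    [0, -8, 0, 0, 0, 0, 5],
  ],
)

```text
clock: 14.2
tcp_pos: [0.5694, 0.0929, 0.1632]
eef_rot: [-1.242, 1.166, -1.16]
force: [1.8, 0.4, -0.1]
width: 0.587
```

```bash
python3 - <<'E'
from h import *
st()
snap('wrist','w8')
E
```

```text
14.2 tcp [0.5694 0.0929 0.1632] F [ 1.8  0.4 -0.1] w 0.587 q [-0.01  0.14  1.88 -0.    1.13 -0.08]
[[ 0.063 -0.005  0.998]
 [-0.998  0.     0.063]
 [-0.    -1.    -0.005]]
```

View pics/w8.png

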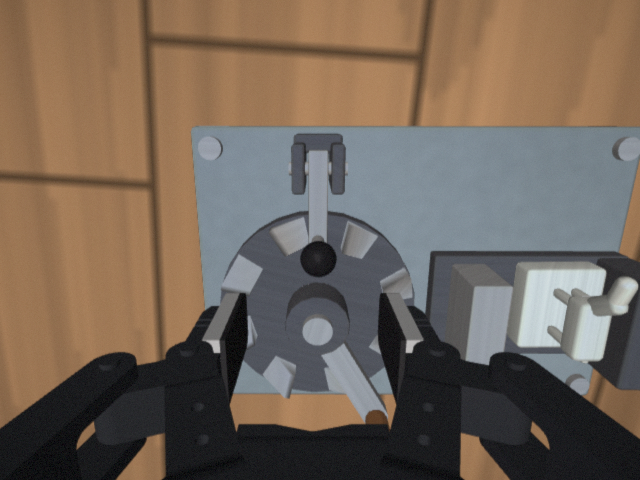

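Pawl is down, ball (318,258), between teeth at (290,237) and (360,240). Check knob height and the peg.

```bash
python3 - <<'E'
from h import *
P,p=cloud('w8');h=P[...,2];c=p.astype(int);V,U=np.mgrid[:480,:640]
print('knob top',P[245:272,308:328,2].max(),P[258,318])
b=(c[...,0]-c[...,2]>40)&(h>.1)&(h<.12)&(abs(U-376)<25)&(V>390);q=np.nanmean(P[b],0);print('peg',b.sum(),q)
v=q[:2]-[.5753,.0331];print(np.hypot(*v),np.arctan2(v[1],v[0])-np.radians(3.55-135))
E
```

```text
knob top nan [0.57144891 0.09646873 0.10529839]
peg 0 [nan nan nan]
nan nan<stdin>:4: RuntimeWarning: Mean of empty slice
```

Request:
servo_tool(
  deltas=[
    [4.5, 0, 1.5, 0, -10, 0, 5],
    [9, 0, 3, 0, -20, 0, 5],
    [13.4, 0, 4.4, 0, -29.2, 0, 5],
    [13.4, 0, 4.4, 0, -29.2, 0, 5],
    [13.4, 4.5, 4.4, 0, -29.2, 0, 5],
    [13.4, 9.2, 4.4, 0, -29.2, 0, 5],
    [13.4, 9.2, 4.4, 0, -29.2, 0, 4],
    [13.4, 9.2, 4.4, 0, -29.2, 0, 3],
    [13.4, 9.2, 4.4, 0, -29.2, 0, 2],
    [13.4, 9.2, 4.4, 0, -29.2, 0, 1.2],
    [13.4, 9.2, 4.4, 0, -29.2, 0, 1.2],
    [13.4, 9.2, 4.4, 0, -29.2, 0, 1.2],
  ],
)

```text
clock: 15.75
tcp_pos: [0.6246, -0.0385, 0.0747]
eef_rot: [-1.426, 0.775, -0.781]
force: [-2.0, 0.2, 5.8]
width: 0.182
```

```bash
python3 - <<'E'
from h import *
wh(st())
E
```

```text
15.75 tcp [ 0.6246 -0.0385  0.0747] F [-2.   0.2  5.8] w 0.182 q [-0.22  0.35  1.81 -0.    0.98 -0.8 ]
[[ 0.542  0.003  0.841]
 [-0.841 -0.001  0.542]
 [ 0.003 -1.     0.002]]
r 0.087 wheel 1.327 Ft -1.58 Fr -1.3
```

Request:
servo_tool(
  deltas=[
    [0, 0, 0.1, 0, -0.7, 0, 1.2],
    [0, 0, 0.2, 0, -1.3, 0, 1.2],
    [0, 0, 0.3, 0, -2, 0, 1.2],
    [-0.01, 0, 0.4, 0, -2.7, 0, 1.2],
    [-0.01, 0, 0.5, 0, -3.4, 0, 1.2],
    [-0.02, 0, 0.6, 0, -4, 0, 1.2],
  ],
)

```text
clock: 16.5
tcp_pos: [0.6292, -0.0351, 0.0747]
eef_rot: [-1.446, 0.722, -0.726]
force: [-3.4, 0.6, 6.5]
width: 0.18
```

```bash
python3 - <<'E'
from h import *
wh(st())
E
```

```text
16.5 tcp [ 0.6292 -0.0351  0.0747] F [-3.4  0.6  6.5] w 0.18 q [-0.22  0.36  1.8  -0.    0.99 -0.86]
[[ 0.599  0.002  0.801]
 [-0.801 -0.001  0.599]
 [ 0.002 -1.     0.001]]
r 0.0869 wheel 1.392 Ft -2.24 Fr -2.59
```

Request:
servo_tool(
  deltas=[
    [0, 0, 0.1, 0, -0.7, 0, 1.2],
    [0, 0, 0.2, 0, -1.3, 0, 1.2],
    [0, 0, 0.3, 0, -2, 0, 1.2],
    [-0.01, 0, 0.4, 0, -2.7, 0, 1.2],
  ],
)

```text
clock: 17.0
tcp_pos: [0.6323, -0.0325, 0.0747]
eef_rot: [-1.459, 0.686, -0.69]
force: [-3.5, 0.8, 7.6]
width: 0.181
```

```bash
python3 - <<'E'
from h import *
wh(st())
E
```

```text
17.0 tcp [ 0.6323 -0.0325  0.0747] F [-3.5  0.8  7.6] w 0.181 q [-0.21  0.36  1.79 -0.    0.99 -0.9 ]
[[ 0.636  0.002  0.771]
 [-0.771 -0.001  0.636]
 [ 0.002 -1.     0.001]]
r 0.0869 wheel 1.439 Ft -2.13 Fr -2.86
```

Request:
servo_tool(
  deltas=[
    [0, 0, 0.1, 0, -0.7, 0, 1.2],
    [0, 0, 0.2, 0, -1.3, 0, 1.2],
    [0, 0, 0.3, 0, -2, 0, 1.2],
    [-0.01, 0, 0.4, 0, -2.7, 0, 1.2],
  ],
)

```text
clock: 17.5
tcp_pos: [0.6353, -0.0298, 0.0747]
eef_rot: [-1.47, 0.65, -0.653]
force: [-2.9, 0.9, 7.5]
width: 0.175
```

```bash
python3 - <<'E'
from h import *
wh(st())
E
```

```text
17.5 tcp [ 0.6353 -0.0298  0.0747] F [-2.9  0.9  7.5] w 0.175 q [-0.21  0.37  1.78 -0.    0.99 -0.94]
[[ 0.672  0.002  0.741]
 [-0.741 -0.     0.672]
 [ 0.002 -1.     0.001]]
r 0.0869 wheel 1.485 Ft -1.45 Fr -2.62
```

Request:
servo_tool(
  deltas=[
    [0, 0, 0.1, 0, -0.7, 0, 1.2],
    [0, 0, 0.2, 0, -1.3, 0, 1.2],
    [0, 0, 0.3, 0, -2, 0, 1.2],
    [-0.01, 0, 0.4, 0, -2.7, 0, 1.2],
  ],
)

```text
clock: 18.0
tcp_pos: [0.6381, -0.027, 0.0747]
eef_rot: [-1.481, 0.614, -0.616]
force: [-3.4, 0.6, 7.4]
width: 0.18
```

```bash
python3 - <<'E'
from h import *
wh(st())
E
```

```text
18.0 tcp [ 0.6381 -0.027   0.0747] F [-3.4  0.6  7.4] w 0.18 q [-0.2   0.37  1.77  0.    0.99 -0.98]
[[ 0.706  0.002  0.708]
 [-0.708 -0.     0.706]
 [ 0.001 -1.     0.001]]
r 0.0869 wheel 1.53 Ft -1.94 Fr -2.84
```

Request:
servo_tool(
  deltas=[
    [0, 0, 0.1, 0, -0.7, 0, 1.2],
    [0, 0, 0.2, 0, -1.3, 0, 1.2],
    [0, 0, 0.3, 0, -2, 0, 1.2],
    [-0.01, 0, 0.4, 0, -2.7, 0, 1.2],
  ],
)

```text
clock: 18.5
tcp_pos: [0.6385, -0.0261, 0.0746]
eef_rot: [-1.498, 0.582, -0.576]
force: [-12.1, -6.9, 12.1]
width: 0.183
```

```bash
python3 - <<'E'
from h import *
wh(st())
E
```

```text
18.5 tcp [ 0.6385 -0.0261  0.0746] F [-12.1  -6.9  12.1] w 0.183 q [-0.2   0.38  1.77 -0.01  1.   -1.03]
[[ 0.739 -0.005  0.674]
 [-0.674 -0.004  0.739]
 [-0.001 -1.    -0.006]]
r 0.0867 wheel 1.542 Ft -13.36 Fr -4.12
```

Contact at wheel ≈1.54 with ~13 N; ease slightly to ~10 N and hold.

Request:
servo_tool(
  deltas=[
    [0, 0, -0.07, 0, 0.5, 0, 1.2],
    [0, 0, -0.07, 0, 0.5, 0, 1.2],
    [0, 0, -0.07, 0, 0.5, 0, 1.2],
  ],
)

```text
clock: 18.88
tcp_pos: [0.6385, -0.0262, 0.0746]
eef_rot: [-1.494, 0.588, -0.584]
force: [-9.7, -3.5, 10.9]
width: 0.181
```

```bash
python3 - <<'E'
from h import *
wh(st())
E
```

```text
18.875 tcp [ 0.6385 -0.0262  0.0746] F [-9.7 -3.5 10.9] w 0.181 q [-0.2   0.38  1.77 -0.    1.   -1.02]
[[ 0.733 -0.004  0.681]
 [-0.681 -0.003  0.733]
 [-0.001 -1.    -0.004]]
r 0.0867 wheel 1.541 Ft -9.15 Fr -4.67
```

Request:
servo_tool(
  deltas=[
    [0, 0, 0.03, 0, -0.2, 0, 1.2],
    [0, 0, 0.03, 0, -0.2, 0, 1.2],
    [0, 0, 0.03, 0, -0.2, 0, 1.2],
    [0, 0, 0.03, 0, -0.2, 0, 1.2],
    [0, 0, 0.03, 0, -0.2, 0, 1.2],
    [0, 0, 0.03, 0, -0.2, 0, 1.2],
    [0, 0, 0.03, 0, -0.2, 0, 1.2],
  ],
)

```text
clock: 19.75
tcp_pos: [0.6385, -0.0262, 0.0746]
eef_rot: [-1.495, 0.586, -0.581]
force: [-11.1, -4.4, 10.9]
width: 0.181
```

```bash
python3 - <<'E'
from h import *
wh(st())
E
```

```text
19.75 tcp [ 0.6385 -0.0262  0.0746] F [-11.1  -4.4  10.9] w 0.181 q [-0.2   0.38  1.77 -0.    1.   -1.02]
[[ 0.735 -0.004  0.678]
 [-0.678 -0.003  0.735]
 [-0.001 -1.    -0.005]]
r 0.0867 wheel 1.541 Ft -10.8 Fr -5.14
```

~10.8 N held 0.9 s. Ease off, open, retreat up.

Request:
servo_tool(
  deltas=[
    [0, 0, -0.1, 0, 0.6, 0, 1.2],
    [0, 0, -0.2, 0, 1.2, 0, 1.2],
    [0, 0, -0.2, 0, 1.2, 0, 2.4],
    [0, 0, -0.2, 0, 1.2, 0, 4],
    [0, 0, -0.2, 0, 1.2, 0, 5],
    [0, 0, -0.2, 0, 1.2, 0, 5],
    [0, -4, -0.2, 0, 1.2, 0, 5],
    [0, -9, -0.2, 0, 1.2, 0, 5],
    [0, -15, -0.2, 0, 1.2, 0, 5],
    [-4, -20, -0.2, 0, 10, 0, 5],
    [-7, -23, -0.2, 0, 20, 0, 5],
    [-7, -23, -0.2, 0, 30, 0, 5],
    [-7, -23, -0.2, 0, 38, 0, 5],
  ],
)

```text
clock: 21.38
tcp_pos: [0.5869, 0.0221, 0.3028]
eef_rot: [-1.279, 1.09, -1.093]
force: [-0.2, -0.9, -0.7]
width: 0.582
```

```bash
python3 - <<'E'
from h import *
st()
snap('wrist','w9')
P,p=cloud('w9');h=P[...,2];c=p.astype(int);V,U=np.mgrid[:480,:640]
b=(c[...,0]-c[...,2]>40)&(h>.1)&(h<.12);q=np.nanmedian(P[b],0);print('peg',b.sum(),q)
v=q[:2]-[.5753,.0331];print(np.hypot(*v),np.arctan2(v[1],v[0])-np.radians(3.55-135))
k=(np.hypot(P[...,0]-.5716,P[...,1]-.093)<.008);print('knob top',np.nanmax(h[k]))
E
```

```text
21.375 tcp [0.5869 0.0221 0.3028] F [-0.2 -0.9 -0.7] w 0.582 q [-0.13  0.05  1.72  0.    1.37 -0.29]
[[ 0.158  0.002  0.988]
 [-0.988 -0.     0.158]
 [ 0.001 -1.     0.002]]
peg 278 [ 0.63654831 -0.02367775  0.10960834]
0.08351687433651185 1.546696739460453
knob top 0.10710563200108686
```

View pics/w9.png

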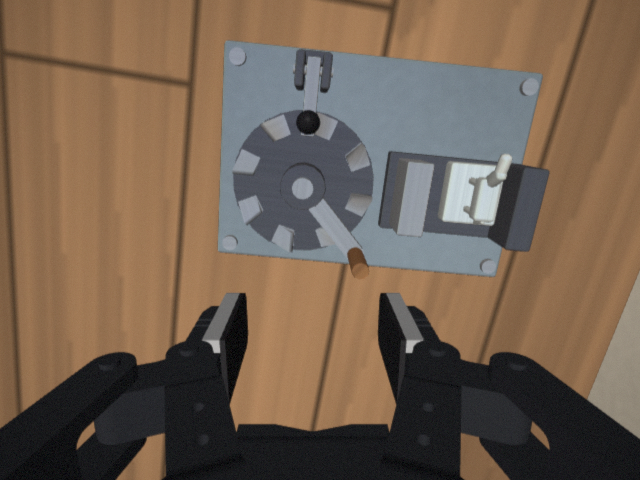

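Final view: the pawl is down, with its ball at (308,122) and a tooth at (325,127) against it. The peg at (358,262) puts the wheel at about 1.55. The casting stands in the jaws and the gripper is clear.

```bash
python3 -c "
from station import r
r.sign_off()"
```

```text
the job is handed in; nothing more can be done
```

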